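Emboss a specimen tag in the bench press

ROBOT

A 6-joint arm with a two-finger parallel gripper is mounted at the origin on the work surface. World frame = base frame: x ahead of the robot, y to its left, z up, the work surface at z = 0. Lengths are in m, angles in degrees, forces in N, time in s.
With the tool pointing down it reaches from about 0.425 to 0.925 m from the base axis. Payload 12.5 kg.
Tool frame: the origin (TCP) lies at the very end of the fingers, on their centre line; the grasp point (between the pads) lies 19 mm behind it; z points along the fingers, y is the line along which they close (so a half turn about z gives the same grasp; the last joint's range is limited). The gripper opens to 85 mm and grips with 20 to 120 N. Pads are 22 mm wide; open, the fingers measure 114 mm over their backs; the gripper's body (76 mm by 85 mm) begins 54 mm behind the grasp point. The pads swing forward as they close: fully open they stand 13 mm farther back than shut.
Start: joints at [-75.321, 28.126, 89.318, -0, 62.55, -6.05], TCP at [0.221, -0.585, 0.231] pointing down, gripper open.
Joint ranges: [-177.58, 177.58], [-47.91, 125.51], [2.72, 160], [-65.01, 245.01], [3.68, 167.84], [-153.87, 153.87]. Speed limits (degrees/s): [127.2, 127.2, 159.86, 180, 180, 180].

INTERFACE

Orientations are given as a 3x3 rotation matrix whose columns are the frame's x, y, z axes.
In Python, from plant import robot gives the robot as it stands. The module is installed in compiled form; this text tells all that it offers.
- The arm moves only by the tool move_arm, never from a script. Its argument "steps" is a list of rows, each an object of numbers: "tx", "ty", "tz": the shift along the tool's x, y, z in m; "roll": the turn about the tool's z in degrees; "claw": the finger opening in m, from 0 to 0.0854. A call has 1 to 10 rows; each row shifts and turns the commanded pose from where the row before left it, along the tool's axes as they then stand; what a row does not reach is not made up. A row lasts 1/10 s, in which the tool goes at most 50 mm and 8.59 degrees, less where a joint would pass 70% of its speed; a pose out of reach is approached as far as the arm can. A call is refused whole if a number of a shift passes 0.05 or a number of a turn 8.59, either way. A call with a gripper value outside its range is refused whole. The fingers move at their own pace and stop on an object; "squeeze" is the grip in N (left out, the last holds). Time passes only in rows, so rows that do not move let the fingers close. It gives the time, the measured TCP pose, the force, the opening and the grip force at its end, in the units of the state.
- robot.get_obs(): the state, without advancing time (a new reading comes with each control period).
- robot.camera(name): name is "scene" or "top" or "wrist"; returns (picture, depth): 384x512x3 uint8, blue, green, red; 384x512 float32, m along the optical axis (not along the pixel's ray), 0 where there is no reading.
- robot.calibration(name): a dict with "mtx" (3x3 intrinsics, pixels), "k1" (the pictures are not rectified: a ray, as slopes to the right and down, at radius r is drawn at 1 + k1 r^2 times it, then the intrinsics apply), "T" (4x4, takes a point from camera to world coordinates). Camera axes: x right, y up, looking along -z (the intrinsics and any distortion apply to the point x, -y, -z); pixel columns grow to the right and rows downward; lengths in m; the calibration is good to about 2 mm. A picture is of the moment at which its call begins: read the wrist's pose just before it. calibration takes no time and is no camera call; for the wrist camera it gives the pose at the moment of the call.
- robot.finish_job(): hands the job in; it is judged then, once.
Trained networks look in the newest picture that a camera, given by its name, has taken for a name from the list of things; names that differ only in an ending like _2 or _b are one class to them, and where a whole thing is asked for, a point or a joint stands for the part that bears it (a point fixed in the world has none). Each returns a list of dicts, best first, with "p" (0 to 1); they miss things now and then, are a little off and sometimes report something else, mostly with a low value. They report only what shows in the picture. A call takes as long as a camera call. They do not tell look-alikes from the thing itself.
- robot.regions_of(name, camera): "region" (384x512 bool, what is visible of it) and "rect" ([left, top, right, bottom] in pixels, round what is visible of it).
The state is a dict: "time_s": time; "qpos": joint angles; "joint_vel": joint speeds; "joint_torque": joint torques, N m; "position": TCP position; "tcp_rot": TCP orientation; "ft_force": force on the tool from outside, world axes, zero at the start; "moment": the same for the moment, N m; "opening": opening from 0.0 (shut) to 1.0 (fully open); "gripper_force": force on a finger pad.
Only numpy, scipy, OpenCV 4.12 (cv2) and the standard library are available. Lean on these libraries where they do the work, as an engineer would, in place of code of your own. Each camera call takes 0.05 s, during which the arm holds its last target. There are 200 camera calls.

TASK

Take the blue tag holder by its fin, lay it in the mouth of the white embossing press and slide it, nose first, gently and fully home against the end stop. Then push the red plunger knob straight down until it bottoms on its stop, hold it there for about a second without leaning on it, and let it spring all the way up; the holder stays in the press. Leave the yellow holder and everything else on the bench as they are.

Things in the scene. Friction and masses are not known exactly. Their poses are not given: they have to be found in the camera images.
- press: Bench embossing press, fixed. Origin on the bench (z = 0) under the plunger axis; x points from its open mouth in to its column (roughly away from the robot), z up. Grey base plate 250 x 100 mm, x = -170 to +80 mm, its top 10 mm above the bench. White head over the channel: 60 mm wide, x = -25 to +80 mm, underside 55 mm and top 101 mm above the bench.
- press_seat (a point): Point on the base plate's top at the middle of the end stop, the column's front face (press x = +25 mm, y = 0, 10 mm above the bench); axes as the press. The blue holder is fully home when its nose point is here.
- press_mouth (a point): Middle of the mouth of the flared entry, on the base plate's top (press x = -62 mm, y = 0, 10 mm above the bench); axes as the press. The mouth is about 59 mm wide, narrowing to two steel rails 49 mm apart from press x = -30 mm to the end stop. Flares and rails stand 14 mm above the plate.
- plunger_axis (a point): Point on the head's top face on the plunger's vertical axis (press x = y = 0, 101 mm above the bench). The red round knob above it is 40 mm across, 20 mm high, flat on top. A brass collar, firmly clamped, sets its height and differs from day to day: with the plunger up the knob's top is 149 to 169 mm above the bench, to be found by touch or sight.
- plunger (a joint): Plunger travel: 0 = up (rest), 0.022 m = bottomed on its firm stop, 22 mm lower. It is sprung: it starts to move at about 3 N, needs 10 to 16 N just before the stop with a holder under the die, then the force rises steeply; the press must never get more than 40 N, so go down slowly. It springs up by itself.
- holder: Blue tag holder, loose, 0.1 to 0.25 kg, lying flat, nose roughly away from the robot. Origin at the centre of its underside, x towards its nose, z up. Plate 150 (x) x 46 (y) x 8 mm; a bright 34 mm aluminium tag at x = +50 mm; an upright grip fin 32 (x) x 14 (y) mm at x = -50 mm, its top 40 mm above the underside.
- holder_nose (a point): Middle of the lower edge of the blue holder's nose (holder x = +75 mm, at its underside).
- holder_fin (a point): Grip point in the blue holder's fin (holder x = -50 mm, 30 mm above its underside); close the fingers across the holder's y on its 14 mm width.
- spare: Yellow tag holder of the same shape with a copper tag, loose; it may lie on either side of the blue one. Leave it.
- rack: Wooden test-tube rack with three tubes, 75 x 244 x 150 mm, origin at the centre of its underside. Leave it.
- flask: Conical glass flask, 82 mm wide, 122 mm high, origin at the centre of its underside. Leave it.
- mortar: White porcelain bowl, 96 mm wide, 55 mm high, origin at the centre of its underside. Leave it.
- spot_tile: White porcelain spotting tile, 110 x 85 x 12 mm, origin at the centre of its underside. Leave it.
- pen: Black pen, 140 mm long, 10 mm thick, lying on the bench. Leave it.
There are look-alikes about, which are no part of the job. Of the things that look like the holder, the middle-sized one is meant.

How it is judged:
By the outcome, as a careful person would: the job done as asked, in the order asked, and still so for the second after the job is handed in, with the robot touching nothing.
It also fails if it takes over 72 s, if anything falls off the work surface, if the arm or the gripper's body presses on something with over 40 N, if the wrist force passes 120 N, or if a joint passes its speed limit or range.

## Working session

There is one attempt and no reset: what is moved stays moved. The work goes in short steps, Python scripts to look and compute and a tool call to move; the robot and the scene stay as the last step left them, time stands still between calls to the robot, and variables do not carry over. Pictures are saved under pics/ and viewed, at most 10 in all, crops included, and the job is handed in when it is done.

Besides the shell and the picture viewer there is one more tool, called as name([rows], argument=value, ...), one row to a line, values as JSON. move_arm: Moves the arm, as the interface text tells. Its arguments: {"type":"object","properties":{"steps":{"type":"array"},"squeeze":{"type":"number"}},"required":["steps"]}

```bash
mkdir -p pics; cat > h.py <<'E'
import numpy as np, cv2
from plant import robot
def ray(cam,u,v,C=None):
    c=C or robot.calibration(cam); K=np.array(c["mtx"]);T=np.array(c["T"])
    d=np.array([(u-K[0,2])/K[0,0],(v-K[1,2])/K[1,1]]);s=d.copy()
    for _ in range(30): s=d/(1+c["k1"]*(s@s))
    return T[:3,3],T[:3,:3]@np.array([s[0],-s[1],-1.0])
def atz(cam,u,v,z,C=None):
    o,d=ray(cam,u,v,C); return o+d*(z-o[2])/d[2]
def atdepth(cam,u,v,dep,C=None):
    o,d=ray(cam,u,v,C); return o+d*dep
E
python3 - <<'E'
from h import *
out=[]
for n in("scene","top"):
    im,d=robot.camera(n); cv2.imwrite(f"pics/{n}0.png",im); np.save(f"{n}_d.npy",d)
    c=robot.calibration(n); print(n,np.round(c["mtx"],1).tolist(),c["k1"],np.round(c["T"],3).tolist())
    for k in("holder","spare","press","plunger","rack","flask","mortar","spot_tile","pen"):
        for r in robot.regions_of(k,n):
            m=r["region"]; v,u=np.nonzero(m); 
            print(k,round(r["p"],2),np.round(r["rect"]).tolist(),int(m.sum()),np.round(atdepth(n,u.mean(),v.mean(),np.median(d[m])),3))
print(robot.get_obs()["time_s"])
E
```

```text
scene [[348.3, 0.0, 254.6], [0.0, 348.3, 190.1], [0.0, 0.0, 1.0]] -0.042060473148723417 [[-0.687, -0.425, 0.589, 1.2], [0.726, -0.376, 0.576, 0.732], [-0.023, 0.824, 0.566, 0.806], [0.0, 0.0, 0.0, 1.0]]
holder 0.95 [219.0, 143.0, 262.0, 158.0] 395 [ 0.206 -0.32   0.017]
holder 0.79 [198.0, 194.0, 240.0, 215.0] 337 [ 0.527 -0.117  0.01 ]
holder 0.57 [232.0, 170.0, 241.0, 182.0] 125 [ 0.365 -0.198  0.01 ]
spare 0.69 [169.0, 178.0, 199.0, 196.0] 221 [ 0.539 -0.312  0.008]
press 0.71 [212.0, 201.0, 273.0, 264.0] 1988 [0.644 0.116 0.074]
plunger 0.46 [228.0, 205.0, 242.0, 217.0] 138 [0.636 0.094 0.151]
rack 0.66 [115.0, 141.0, 177.0, 193.0] 1766 [ 0.607 -0.489  0.065]
rack 0.38 [216.0, 204.0, 272.0, 264.0] 1944 [0.643 0.116 0.075]
flask 0.88 [329.0, 252.0, 359.0, 298.0] 818 [0.565 0.446 0.057]
flask 0.41 [214.0, 202.0, 275.0, 262.0] 1985 [0.644 0.116 0.074]
mortar 0.94 [266.0, 276.0, 302.0, 309.0] 916 [0.696 0.342 0.027]
mortar 0.41 [214.0, 202.0, 271.0, 263.0] 1990 [0.645 0.116 0.074]
mortar 0.38 [114.0, 138.0, 178.0, 192.0] 1781 [ 0.609 -0.492  0.062]
spot_tile 0.66 [386.0, 252.0, 420.0
[... 522 characters left out ...]
2.0, 196.0] 1625 [0.587 0.079 0.018]
press 0.5 [273.0, 160.0, 295.0, 199.0] 416 [ 0.521 -0.119  0.008]
plunger 0.7 [219.0, 125.0, 254.0, 197.0] 1587 [0.586 0.078 0.018]
plunger 0.64 [227.0, 140.0, 235.0, 150.0] 80 [0.625 0.089 0.156]
rack 0.79 [366.0, 124.0, 397.0, 194.0] 1557 [ 0.595 -0.487  0.093]
rack 0.39 [276.0, 155.0, 296.0, 198.0] 385 [ 0.524 -0.119  0.008]
flask 0.67 [132.0, 160.0, 156.0, 181.0] 363 [0.545 0.43  0.044]
mortar 0.88 [152.0, 121.0, 181.0, 144.0] 428 [0.711 0.355 0.028]
spot_tile 0.58 [100.0, 202.0, 132.0, 233.0] 602 [0.371 0.55  0.012]
spot_tile 0.19 [365.0, 126.0, 396.0, 193.0] 1617 [ 0.593 -0.488  0.093]
pen 0.46 [156.0, 210.0, 153.0, 233.0] 23 [0.332 0.4   0.01 ]
1.0
```

```bash
python3 - <<'E'
import cv2,numpy as np
a=cv2.imread("pics/top0.png")[110:250,200:400]; cv2.imwrite("pics/topc.png",cv2.resize(a,None,fx=4,fy=4,interpolation=3))
a=cv2.imread("pics/scene0.png")[130:280,150:300]; cv2.imwrite("pics/scenec.png",cv2.resize(a,None,fx=4,fy=4,interpolation=3))
E
```

```text
(no output)
```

View pics/topc.png

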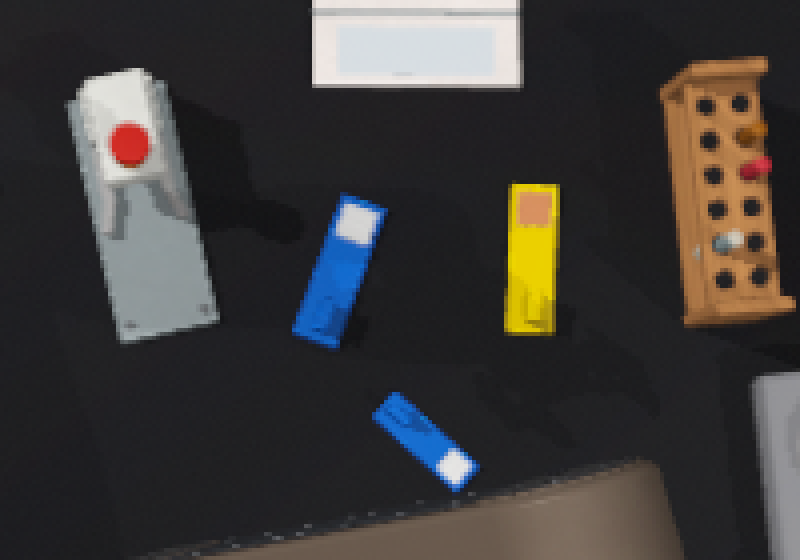

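View pics/scenec.png

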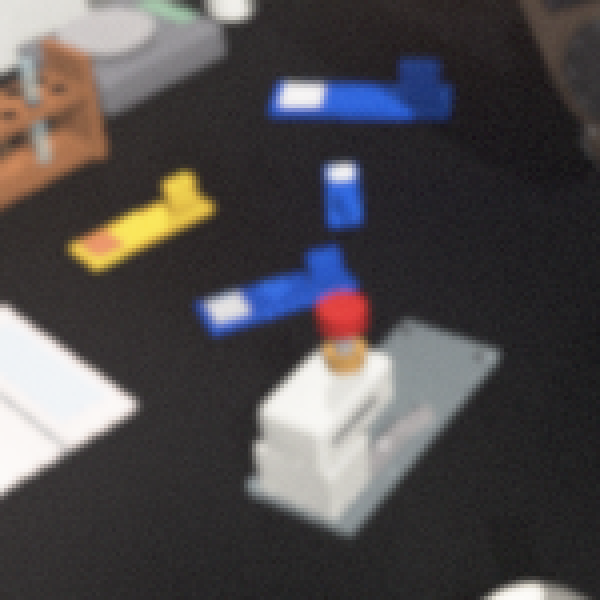

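Top crop: the blue holder's corners are around px (285,158)-(274,195), the press runs from (218,127) to (254,195) and its knob is at (232,146). The scene crop shows three blue look-alikes, at (240,152), (236,178) and (217,205). I'll measure their sizes next.

```bash
python3 - <<'E'
from h import *
for n in("top","scene"):
    im=cv2.imread(f"pics/{n}0.png"); d=np.load(f"{n}_d.npy"); hsv=cv2.cvtColor(im,cv2.COLOR_BGR2HSV)
    C=robot.calibration(n)
    for nm,lo,hi in(("blue",(100,130,60),(125,255,255)),("red",(0,170,90),(6,255,255))):
        m=cv2.inRange(hsv,lo,hi)
        k,l,st,ce=cv2.connectedComponentsWithStats(m)
        for i in range(1,k):
            if st[i,4]<40: continue
            v,u=np.nonzero(l==i)
            P=np.array([atdepth(n,a,b,d[b,a],C) for a,b in zip(u,v)])
            # low points (plate) -> length
            q=P[(P[:,2]<0.016)&(P[:,2]>0)] if nm=="blue" else P
            if len(q)<5: q=P
            r=cv2.minAreaRect((q[:,:2]*1000).astype(np.float32))
            print(n,nm,ce[i].round(1),st[i,4],"z",np.percentile(P[:,2],[5,50,95]).round(3),"ctr",np.round(r[0],1),"size",np.round(r[1],1),"ang",round(r[2],1))
im=cv2.imread("pics/top0.png");C=robot.calibration("top")
f=lambda x,y,z:(atz("top",200+x/4-.4,110+y/4-.4,z,C)*1000).round(1)[:2]
print("holder corners",[f(*p,0.008) for p in((344,193),(388,207),(338,349),(292,334))])
print("press base near corners",[f(*p,0.01) for p in((120,343),(219,321))],"knob",f(129.5,146,.16))
E
```

```text
top blue [283.3 179.9] 399 z [-0.003  0.007  0.039] ctr [ 524.3 -121.6] size [ 50.9 154.3] ang 70.2
top blue [304.4 218.6] 239 z [-0.005  0.006  0.026] ctr [ 352.2 -209.1] size [116.8  39.7] ang 47.8
top blue [387.4 345.5] 187 z [-0.003  0.013  0.035] ctr [-121.4 -549.7] size [134.9 288.6] ang 46.8
top red [232.  145.9] 69 z [0.148 0.157 0.164] ctr [623.9  86.3] size [31.  30.5] ang 3.0
scene blue [203.9   6.3] 249 z [0.413 0.49  0.528] ctr [ -676.5 -1568.7] size [311.   36.5] ang 86.6
scene blue [286.6  12.4] 362 z [0.374 0.493 0.556] ctr [ 210.2 -107.3] size [2593.5  108.3] ang 37.9
scene blue [303.8  25.1] 386 z [0.232 0.395 0.497] ctr [  84.4 -106.2] size [2788.9  109.5] ang 34.7
scene blue [230.3  38.2] 137 z [0.244 0.282 0.329] ctr [ 210.7 -302.2] size [2859.6  131.8] ang 48.9
scene blue [412.5 126.2] 780 z [-0.187 -0.108 -0.095] ctr [ 35.3 311.7] size [2469.8  183.1] ang 15.6
scene blue [435.8 126.1] 140 z [-0.179 -0.12  -0.096] ctr [ 13.6 440.6] size [2443.   43.] ang 14.8
scene blue [245.2 154.2] 433 z [-0.002  0.01   0.052] ctr [ 176.4 -360.2] size [156.3 222.6] ang 43.8
scene blue [235.6 181.2] 121 z [-0.002  0.004  0.03 ] ctr [ 367.7 -192.9] size [94.2 38.8] ang 46.4
scene blue [222.2 201.9] 338 z [-0.002  0.007  0.038] ctr [ 513.2 -136.9] size [ 92.  168.2] ang 72.2
scene red [235.6 208.7] 94 z [0.146 0.156 0.159] ctr [549.   23.8] size [249.6  33.7] ang 39.7
holder corners [array([ 602.5, -126.6]), array([ 588.6, -171. ]), array([ 445.1, -120.4]), array([459.8, -74.4])]
press base near corners [array([449.6,  97.5]), array([472.3,  -1.2])] knob [622.6  86.3]
```

```bash
cat >> h.py <<'E'
def togo(x,y,z,yaw=None):
    """remaining shift in tool axes; yaw = wanted direction (deg) of tool y axis, mod 180"""
    o=robot.get_obs();R=np.array(o["tcp_rot"]);p=np.array(o["position"])
    print("t",o["time_s"],"p",p.round(4),"ft",np.round(o["ft_force"],2),"open",round(o["opening"],3),"g",round(o["gripper_force"],1))
    print("tool shift mm",(R.T@(np.array([x,y,z])-p)*1000).round(1))
    if yaw is not None:
        a=np.degrees(np.arctan2(R[1,1],R[0,1])); d=(yaw-a+90)%180-90
        print("tool y at",a.round(2),"roll",(d*np.sign(R[2,2])).round(2))
E
python3 - <<'E'
from h import *
togo(0.43,-0.09,0.32,-19.8+90)
o=robot.get_obs();print(np.round(o["tcp_rot"],3))
T=np.array(robot.calibration("wrist")["T"]);R=np.array(o["tcp_rot"])
print("cam in tool",(R.T@(T[:3,3]-o["position"])).round(3),(R.T@T[:3,:3]).round(2),robot.calibration("wrist")["mtx"][0][0])
E
```

```text
t 1.0 p [ 0.2213 -0.5845  0.2313] ft [0.32 0.09 0.06] open 1.0 g 0.0
tool shift mm [ 370.3 -388.6  -88.7]
tool y at -69.27 roll 40.53
[[ 0.935  0.354  0.   ]
 [ 0.354 -0.935 -0.   ]
 [-0.     0.    -1.   ]]
cam in tool [ 0.083  0.001 -0.143] [[ 0.    0.95  0.32]
 [ 1.    0.   -0.  ]
 [-0.    0.32 -0.95]] 287.060905111516
```

move_arm([
  {"tx": 0.02,"ty": -0.016,"tz": -0.006},
  {"tx": 0.035,"ty": -0.029,"tz": -0.007},
  {"tx": 0.036,"ty": -0.029,"tz": -0.007},
  {"tx": 0.036,"ty": -0.029,"tz": -0.007},
  {"tx": 0.036,"ty": -0.029,"tz": -0.007},
  {"tx": 0.036,"ty": -0.029,"tz": -0.007},
  {"tx": 0.036,"ty": -0.029,"tz": -0.007},
  {"tx": 0.036,"ty": -0.029,"tz": -0.007},
  {"tx": 0.036,"ty": -0.029,"tz": -0.007},
  {"tx": 0.036,"ty": -0.029,"tz": -0.007},
])

```text
schema error: expected keys tx, ty, tz, roll, claw
```

```bash
python3 - <<'E'
from h import *
togo(0.5,-0.11,0.30,-19.8+90)
E
```

```text
t 1.0 p [ 0.2213 -0.5845  0.2313] ft [0.32 0.09 0.06] open 1.0 g 0.0
tool shift mm [ 428.7 -345.1  -68.7]
tool y at -69.27 roll 40.53
```

move_arm([
  {"tx": 0.02,"ty": -0.016,"tz": -0.006,"roll": 0,"claw": 0.085},
  {"tx": 0.035,"ty": -0.029,"tz": -0.007,"roll": 0,"claw": 0.085},
  {"tx": 0.036,"ty": -0.029,"tz": -0.007,"roll": 0,"claw": 0.085},
  {"tx": 0.036,"ty": -0.029,"tz": -0.007,"roll": 0,"claw": 0.085},
  {"tx": 0.036,"ty": -0.029,"tz": -0.007,"roll": 0,"claw": 0.085},
  {"tx": 0.036,"ty": -0.029,"tz": -0.007,"roll": 0,"claw": 0.085},
  {"tx": 0.036,"ty": -0.029,"tz": -0.007,"roll": 0,"claw": 0.085},
  {"tx": 0.036,"ty": -0.029,"tz": -0.007,"roll": 0,"claw": 0.085},
  {"tx": 0.036,"ty": -0.029,"tz": -0.007,"roll": 0,"claw": 0.085},
  {"tx": 0.036,"ty": -0.029,"tz": -0.007,"roll": 0,"claw": 0.085},
])

```text
time_s: 2.0
position: [0.4446, -0.2023, 0.3008]
tcp_rot: [[0.935, 0.354, 0.0], [0.354, -0.935, -0.0], [0.0, 0.001, -1.0]]
ft_force: [0.2, -1.0, -0.1]
opening: 0.999
gripper_force: 0.0
```

```bash
python3 - <<'E'
from h import *
togo(0.5,-0.11,0.30,-19.8+90)
E
```

```text
t 2.0 p [ 0.4446 -0.2023  0.3008] ft [ 0.17 -0.99 -0.06] open 0.999 g 0.0
tool shift mm [ 84.5 -66.7   0.8]
tool y at -69.28 roll 40.52
```

move_arm([
  {"tx": 0.028,"ty": -0.022,"tz": 0,"roll": 0,"claw": 0.085},
  {"tx": 0.028,"ty": -0.022,"tz": 0,"roll": 0,"claw": 0.085},
  {"tx": 0.028,"ty": -0.022,"tz": 0,"roll": 0,"claw": 0.085},
  {"tx": 0,"ty": 0,"tz": 0,"roll": 8.1,"claw": 0.085},
  {"tx": 0,"ty": 0,"tz": 0,"roll": 8.1,"claw": 0.085},
  {"tx": 0,"ty": 0,"tz": 0,"roll": 8.1,"claw": 0.085},
  {"tx": 0,"ty": 0,"tz": 0,"roll": 8.1,"claw": 0.085},
  {"tx": 0,"ty": 0,"tz": 0,"roll": 8.1,"claw": 0.085},
  {"tx": 0,"ty": 0,"tz": 0,"roll": 0,"claw": 0.085},
])

```text
time_s: 2.9
position: [0.4992, -0.1126, 0.3004]
tcp_rot: [[0.94, -0.34, 0.0], [-0.34, -0.94, -0.0], [0.0, 0.0, -1.0]]
ft_force: [-0.7, 0.2, -0.1]
opening: 0.99
gripper_force: 0.0
```

```bash
cat >> h.py <<'E'
def look(tag):
    C=robot.calibration("wrist"); im,d=robot.camera("wrist")
    C={k:np.array(v).tolist() if not np.isscalar(v) else v for k,v in C.items()}
    cv2.imwrite(f"pics/{tag}.png",im); np.savez(f"{tag}.npz",d=d,T=C["T"],mtx=C["mtx"],k1=C["k1"])
    return im,d,C
def load(tag):
    z=np.load(f"{tag}.npz"); return cv2.imread(f"pics/{tag}.png"),z["d"],dict(T=z["T"],mtx=z["mtx"],k1=float(z["k1"]))
E
python3 - <<'E'
from h import *
togo(0.477,-0.106,0.03,-19.8+90)
im,d,C=look("w1"); cv2.imwrite("pics/w1c.png",cv2.resize(im,(800,600),interpolation=3))
E
```

```text
t 2.9 p [ 0.4992 -0.1126  0.3004] ft [-0.72  0.17 -0.12] open 0.99 g 0.0
tool shift mm [-23.2   1.3 270.4]
tool y at -109.89 roll -0.09
```

View pics/w1c.png

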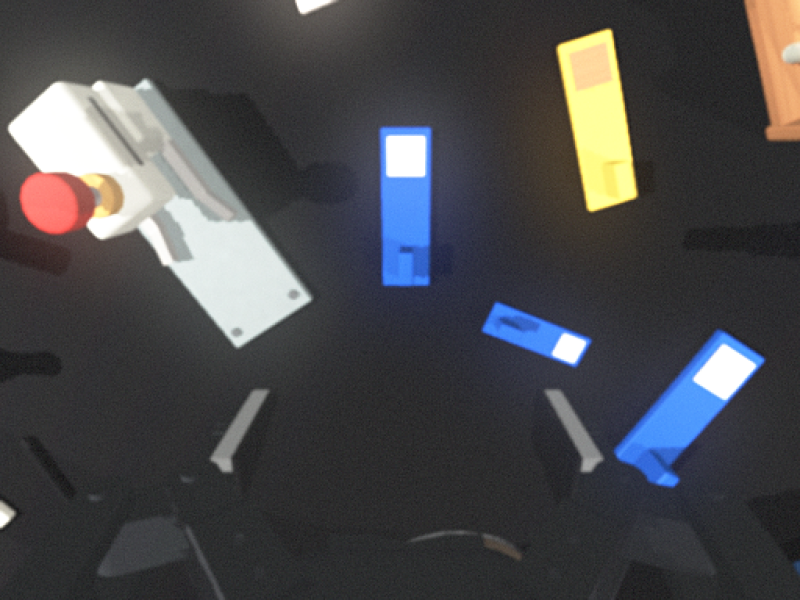

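Wrist view (×1.5625 crop): there are three blue candidates. The small one is at crop (537,334), the large one at (690,405) and the middle one at (405,205), px (259,131), with its nose away and its fin near. I'll measure their sizes to confirm, and fit the press plate.

```bash
cat >> h.py <<'E'
def grid(d,C,z=None):
    """world xyz of all pixels, by depth or on plane z"""
    K=np.array(C["mtx"]);T=np.array(C["T"]);h,w=d.shape
    u,v=np.meshgrid(np.arange(w),np.arange(h)); q=np.stack([(u-K[0,2])/K[0,0],(v-K[1,2])/K[1,1]],-1);s=q.copy()
    for _ in range(30): s=q/(1+C["k1"]*(s**2).sum(-1,keepdims=True))
    D=np.stack([s[...,0],-s[...,1],-np.ones_like(s[...,0])],-1)@T[:3,:3].T
    k=d if z is None else (z-T[2,3])/D[...,2]
    return T[:3,3]+D*k[...,None]
def blues(tag,zt=0.008):
    im,d,C=load(tag);hsv=cv2.cvtColor(im,cv2.COLOR_BGR2HSV)
    m=cv2.inRange(hsv,(100,120,60),(125,255,255)); m=cv2.morphologyEx(m,cv2.MORPH_CLOSE,np.ones((3,3)))
    P=grid(d,C,zt);Q=grid(d,C)
    for c in cv2.findContours(m,cv2.RETR_EXTERNAL,cv2.CHAIN_APPROX_NONE)[0]:
        if cv2.contourArea(c)<500: continue
        c=c[:,0]; r=cv2.minAreaRect((P[c[:,1],c[:,0],:2]*1000).astype(np.float32))
        mm=np.zeros(d.shape,np.uint8);cv2.drawContours(mm,[c[:,None]],-1,1,-1); q=Q[(mm>0)&(m>0)]
        f=q[(q[:,2]>0.025)]; fc=np.median(f,0)*1000 if len(f) else 0
        b=cv2.boxPoints(r); print("px",c.mean(0).round(),"ctr",np.round(r[0],1),"size",np.round(r[1],1),"ang",round(r[2],2),"topz",np.percentile(q[:,2],[50,99]).round(4),"fin",np.round(fc,1),len(f))
E
python3 - <<'E'
from h import *
blues("w1")
im,d,C=load("w1");Q=grid(d,C)
g=lambda x,y,z:(grid(d,C,z)[int(round(y/1.5625)),int(round(x/1.5625)),:2]*1000).round(1)
print("base near corners",g(238,347,.01),g(311,298,.01))
t=np.radians(13.3);R=np.array([[np.cos(t),np.sin(t)],[-np.sin(t),np.cos(t)]])
L=(Q[...,:2]-[0.6235,0.0863])@R.T; Z=Q[...,2]
# base plate points, flares
near=(abs(L[...,1])<.08)&(L[...,0]>-.2)&(L[...,0]<.1)
for nm,lo,hi in(("plate",.006,.014),("flare",.019,.029),("head",.096,.106),("knob",.14,.175)):
    s=near&(Z>lo)&(Z<hi); l=L[s]*1000
    print(nm,s.sum(),"x",np.percentile(l[:,0],[1,5,50,95,99]).round(1),"y",np.percentile(l[:,1],[1,5,50,95,99]).round(1),"z",np.percentile(Z[s],[5,50,95]).round(4))
# plate edges on a per-slice basis
P=(grid(d,C,.010)[...,:2]-[0.6235,0.0863])@R.T*1000
hsv=cv2.cvtColor(im,cv2.COLOR_BGR2HSV)
m=cv2.inRange(im,(110,110,110),(255,255,255))>0
for x in range(-165,-60,12):
    s=m&(abs(P[...,0]-x)<6)&(abs(P[...,1])<75); print(x,np.percentile(P[s][:,1],[0.5,99.5]).round(1),end="; ")
print()
for y in range(-40,41,16):
    s=m&(abs(P[...,1]-y)<8)&(abs(P[...,0]+130)<70);print(y,P[s][:,0].min().round(1),end="; ")
E
```

```text
px [440. 262.] ctr [ 195.9 -354.9] size [105.7 196.6] ang 39.4 topz [0.012  0.3573] fin [ 170.1 -288.2   49.3] 380
px [343. 214.] ctr [ 356.5 -209.2] size [117.8  39.4] ang 48.33 topz [0.0066 0.0315] fin [ 381.6 -180.6   30.3] 115
px [262. 134.] ctr [ 524.6 -125.7] size [ 75.  156.4] ang 78.23 topz [0.0083 0.0414] fin [ 481.5 -106.3   40.4] 221
base near corners [451.8  93.7] [474.8  -2.2]
plate 6555 x [-163.7 -156.3  -78.6   45.2   76.1] y [-52.2 -50.6 -11.9  40.1  46.1] z [0.0087 0.0103 0.0118]
flare 972 x [-56.  -52.3 -16.4  59.5  77.7] y [-43.9 -40.3 -32.9  34.5  38.5] z [0.0202 0.0242 0.0261]
head 3365 x [-19.6 -16.7  43.8  77.8  81.4] y [-31.9 -30.7 -11.7  20.4  24.7] z [0.0978 0.101  0.1025]
knob 1505 x [-15.2 -13.7   2.2  19.2  22. ] y [-22.1 -21.3  -7.4  11.7  15. ] z [0.1435 0.1571 0.1585]
-165 [-52.5  48.3]; -153 [-53.2  48.5]; -141 [-53.3  48. ]; -129 [-53.3  48.4]; -117 [-53.3  48.4]; -105 [-53.   48.6]; -93 [-53.5  48.5]; -81 [-53.1  48.5]; -69 [-53.4  48.5]; 
-40 -166.5; -24 -166.6; -8 -166.4; 8 -166.5; 24 -166.6; 40 -166.3;
```

```bash
cat >> h.py <<'E'
def holder(tag,c=(0.524,-0.124),h=-19.8,zt=0.008):
    im,d,C=load(tag);t=np.radians(h);R=np.array([[np.cos(t),np.sin(t)],[-np.sin(t),np.cos(t)]])
    P=(grid(d,C,zt)[...,:2]-c)@R.T*1000; Q=grid(d,C); L=(Q[...,:2]-c)@R.T*1000
    m=(im.max(-1)>90)&(abs(P[...,0])<100)&(abs(P[...,1])<40)
    xs=np.arange(-55,70,10);e=[]
    for x in xs:
        s=m&(abs(P[...,0]-x)<5); e.append(np.percentile(P[s][:,1],[1,99]))
    e=np.array(e); print("y edges",e.round(1).tolist()); k=np.polyfit(xs,e.mean(1),1); print("tilt deg",np.degrees(k[0]).round(2),"y0",k[1].round(2))
    for y in(-14,14):
        s=m&(abs(P[...,1]-y)<5); print("x ends",np.percentile(P[s][:,0],[.5,99.5]).round(1))
    f=(abs(L[...,0])<90)&(abs(L[...,1])<30)&(Q[...,2]>.037)&(Q[...,2]<.044); l=L[f]
    print("fin top n",f.sum(),"x",np.percentile(l[:,0],[3,97]).round(1),"y",np.percentile(l[:,1],[3,97]).round(1),"z",np.median(Q[f][:,2]).round(4))
    g=(abs(L[...,0])<70)&(abs(L[...,1])<20)&(abs(Q[...,2]-.008)<.006); print("plate z",np.median(Q[g][:,2]).round(4))
    print("origin world: c + R^T*(dx,dy)")
E
python3 - <<'E'
from h import *
holder("w1")
im,d,C=load("w1");cv2.imwrite("pics/w1h.png",cv2.resize(im[60:200,200:330],None,fx=4,fy=4,interpolation=3))
E
```

```text
y edges [[-22.7, 25.7], [-22.6, 25.5], [-22.4, 25.3], [-23.8, 26.7], [-23.7, 26.5], [-29.5, 26.3], [-33.6, 27.5], [-34.0, 33.4], [-35.2, 33.4], [-30.8, 34.3], [-22.7, 29.9], [-22.6, 26.6], [-22.4, 26.4]]
tilt deg 0.39 y0 0.79
x ends [-75.   77.9]
x ends [-75.   77.9]
fin top n 196 x [-63.5 -32.9] y [-3.6  8. ] z 0.0404
plate z 0.0088
origin world: c + R^T*(dx,dy)
```

View pics/w1h.png

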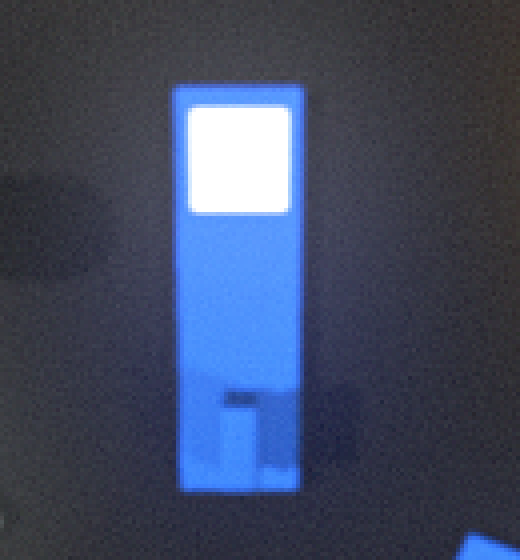

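The enlarged crop shows the middle holder, about 150×48 mm with a 40 mm fin and a bright tag. The large one's fin is about 49 mm high and the small one is 117 mm long. So the middle one is meant. I'll move above its fin and look again from there.

move_arm([
  {"tx": -0.01,"ty": 0,"tz": 0.02,"roll": -0.3,"claw": 0.06},
  {"tx": -0.0115,"ty": 0.0005,"tz": 0.03,"roll": 0,"claw": 0.06},
  {"tx": 0,"ty": 0,"tz": 0.04,"roll": 0,"claw": 0.06},
  {"tx": 0,"ty": 0,"tz": 0.03,"roll": 0,"claw": 0.06},
  {"tx": 0,"ty": 0,"tz": 0.01,"roll": 0,"claw": 0.06},
  {"tx": 0,"ty": 0,"tz": 0,"roll": 0,"claw": 0.06},
])

```text
time_s: 3.55
position: [0.4786, -0.1058, 0.1696]
tcp_rot: [[0.944, -0.331, -0.002], [-0.331, -0.944, 0.001], [-0.002, 0.0, -1.0]]
ft_force: [0.0, -0.4, 0.7]
opening: 0.704
gripper_force: 0.0
```

```bash
python3 - <<'E'
from h import *
im,d,C=look("w2"); holder("w2",(0.5259,-.1228),-19.6)
togo(0.4788,-.1059,0.012,70.4)
E
```

```text
y edges [[-23.5, 24.1], [-24.2, 23.9], [-24.0, 23.8], [-24.3, 24.6], [-31.9, 29.6], [-34.0, 31.9], [-37.0, 33.4], [-36.0, 34.1], [-37.7, 34.8], [-37.1, 35.4], [-35.7, 34.7], [-33.5, 31.9], [-24.2, 26.1]]
tilt deg -0.14 y0 -0.56
x ends [-75.3  75.6]
x ends [-75.5  75.5]
fin top n 430 x [-64.3 -34.7] y [-6.2  6.7] z 0.0404
plate z 0.0089
origin world: c + R^T*(dx,dy)
t 3.6 p [ 0.4791 -0.106   0.1708] ft [ 0.65 -0.07 -0.17] open 0.704 g 0.0
tool shift mm [ -0.4   0.  158.8]
tool y at -109.37 roll 0.23
```

The second view agrees to within 0.5 mm, so I'll descend.

move_arm([
  {"tx": 0,"ty": 0,"tz": 0.025,"roll": 0.2,"claw": 0.06},
  {"tx": 0,"ty": 0,"tz": 0.035,"roll": 0,"claw": 0.06},
  {"tx": 0,"ty": 0,"tz": 0.035,"roll": 0,"claw": 0.06},
  {"tx": 0,"ty": 0,"tz": 0.03,"roll": 0,"claw": 0.06},
  {"tx": 0,"ty": 0,"tz": 0.02,"roll": 0,"claw": 0.06},
  {"tx": 0,"ty": 0,"tz": 0.009,"roll": 0,"claw": 0.06},
  {"tx": 0,"ty": 0,"tz": 0.003,"roll": 0,"claw": 0.06},
  {"tx": 0,"ty": 0,"tz": 0,"roll": 0,"claw": 0.06},
])

```text
time_s: 4.4
position: [0.4795, -0.1061, 0.0142]
tcp_rot: [[0.942, -0.336, 0.001], [-0.336, -0.942, -0.001], [0.002, 0.0, -1.0]]
ft_force: [0.0, 0.2, -0.4]
opening: 0.703
gripper_force: 0.0
```

```bash
python3 - <<'E'
from h import *
togo(0.4788,-.1059,0.012,70.4)
E
```

```text
t 4.4 p [ 0.4795 -0.1061  0.0142] ft [ 0.03  0.17 -0.4 ] open 0.703 g 0.0
tool shift mm [-0.7  0.   2.2]
tool y at -109.65 roll -0.05
```

move_arm([
  {"tx": -0.0005,"ty": 0,"tz": 0.0015,"roll": 0,"claw": 0.06},
  {"tx": 0,"ty": 0,"tz": 0,"roll": 0,"claw": 0.04},
  {"tx": 0,"ty": 0,"tz": 0,"roll": 0,"claw": 0.02},
  {"tx": 0,"ty": 0,"tz": 0,"roll": 0,"claw": 0.005},
  {"tx": 0,"ty": 0,"tz": 0,"roll": 0,"claw": 0.005},
  {"tx": 0,"ty": 0,"tz": 0,"roll": 0,"claw": 0.005},
  {"tx": 0,"ty": 0,"tz": 0,"roll": 0,"claw": 0.005},
  {"tx": 0,"ty": 0,"tz": 0,"roll": 0,"claw": 0.005},
], squeeze=50)

```text
time_s: 5.2
position: [0.4785, -0.1058, 0.0122]
tcp_rot: [[0.942, -0.337, 0.001], [-0.337, -0.942, -0.0], [0.001, 0.0, -1.0]]
ft_force: [-0.4, 0.8, 6.1]
opening: 0.15
gripper_force: 49.4
```

```bash
python3 - <<'E'
from h import *
togo(0.4788,-.1059,0.012,70.4)
E
```

```text
t 5.2 p [ 0.4785 -0.1058  0.0122] ft [-0.45  0.79  6.12] open 0.15 g 49.4
tool shift mm [0.3 0.  0.2]
tool y at -109.67 roll -0.07
```

Gripped at an opening of about 13 mm. Next I lift and carry it to a staging pose in front of the mouth.

move_arm([
  {"tx": 0,"ty": 0,"tz": -0.01,"roll": 0,"claw": 0.005},
  {"tx": 0,"ty": 0,"tz": -0.025,"roll": 0,"claw": 0.005},
  {"tx": 0,"ty": 0,"tz": -0.025,"roll": 0,"claw": 0.005},
  {"tx": -0.007,"ty": -0.011,"tz": -0.01,"roll": 0,"claw": 0.005},
  {"tx": -0.014,"ty": -0.021,"tz": 0,"roll": 0,"claw": 0.005},
  {"tx": -0.014,"ty": -0.021,"tz": 0,"roll": 0,"claw": 0.005},
  {"tx": -0.014,"ty": -0.022,"tz": 0,"roll": 0,"claw": 0.005},
  {"tx": -0.014,"ty": -0.022,"tz": 0,"roll": 0,"claw": 0.005},
  {"tx": -0.012,"ty": -0.018,"tz": 0,"roll": 0,"claw": 0.005},
  {"tx": -0.007,"ty": -0.012,"tz": 0,"roll": 0,"claw": 0.005},
])

```text
time_s: 6.2
position: [0.4425, 0.0434, 0.0817]
tcp_rot: [[0.942, -0.336, -0.001], [-0.336, -0.942, 0.0], [-0.001, 0.0, -1.0]]
ft_force: [-0.6, 0.5, -1.2]
opening: 0.151
gripper_force: 48.8
```

move_arm([
  {"tx": 0,"ty": 0,"tz": 0,"roll": -3,"claw": 0.005},
  {"tx": 0,"ty": 0,"tz": 0,"roll": -6,"claw": 0.005},
  {"tx": 0,"ty": 0,"tz": 0,"roll": -7.5,"claw": 0.005},
  {"tx": 0,"ty": 0,"tz": 0,"roll": -7.5,"claw": 0.005},
  {"tx": 0,"ty": 0,"tz": 0,"roll": -6,"claw": 0.005},
  {"tx": 0,"ty": 0,"tz": 0,"roll": -3,"claw": 0.005},
  {"tx": 0,"ty": 0,"tz": 0,"roll": 0,"claw": 0.005},
])

```text
time_s: 6.9
position: [0.4432, 0.0421, 0.0816]
tcp_rot: [[0.973, 0.232, -0.001], [0.232, -0.973, -0.0], [-0.001, -0.0, -1.0]]
ft_force: [0.2, 0.4, -1.3]
opening: 0.157
gripper_force: 48.9
```

```bash
python3 - <<'E'
from h import *
togo(.4438,.0413,.08,103.3)
im,d,C=look("w3"); cv2.imwrite("pics/w3c.png",cv2.resize(im,(800,600),interpolation=3))
E
```

```text
t 6.9 p [0.4432 0.0421 0.0816] ft [ 0.16  0.43 -1.26] open 0.157 g 48.9
tool shift mm [0.4 0.9 1.6]
tool y at -76.61 roll 0.09
```

View pics/w3c.png

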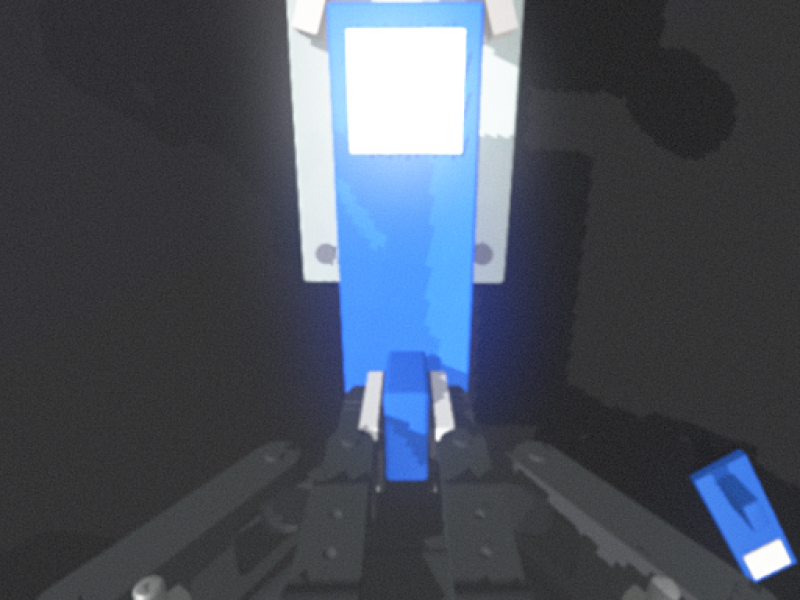

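The holder is level in the grip and roughly centred over the plate, with the flares visible at crop (310,15) and (500,15). Now the fine offsets.

```bash
cat >> h.py <<'E'
def align(tag):
    from scipy import stats
    im,d,C=load(tag);o=np.array(robot.get_obs()["position"]);R=np.array(robot.get_obs()["tcp_rot"])
    g=cv2.GaussianBlur(im,(3,3),0).astype(float)
    def fit(edges,z,nm):
        P=grid(d,C,z); pts=[]
        for v,u in edges:
            a,b=int(np.floor(u)),u-np.floor(u); w=P[v,a]*(1-b)+P[v,a+1]*b; pts.append((w-o)@R*1000)
        pts=np.array(pts); r=stats.theilslopes(pts[:,1],pts[:,0]); print(nm,len(pts),"tool y = %.2f at x=0, slope %.2f deg"%(r[1],np.degrees(np.arctan(r[0]))),"spread",np.ptp(pts[:,0]).round(),"y@100: %.2f"%(r[1]+100*r[0])); return r
    red=g[...,2]; 
    def cross(row,u0,u1,th):  # first crossing going u0->u1
        us=range(u0,u1,1 if u1>u0 else -1); p=None
        for u in us:
            if p is not None and row[p]<th<=row[u]: return p+(th-row[p])/(row[u]-row[p])*(u-p)
            p=u
    L=[(v,cross(red[v],170,212,100)) for v in range(30,172,3)];Rr=[(v,cross(red[v],345,300,100)) for v in range(30,172,3)]
    L=[e for e in L if e[1]];Rr=[e for e in Rr if e[1]]
    a=fit(L,.010,"plate left");b=fit(Rr,.010,"plate right")
    # holder edges: saturation rise
    sat=cv2.cvtColor(im,cv2.COLOR_BGR2HSV)[...,1].astype(float); bl=g[...,0]-g[...,2]
    zt=o[2]-.012+.008
    HL=[(v,cross(bl[v],195,250,60)) for v in range(20,172,3)];HR=[(v,cross(bl[v],322,270,60)) for v in range(20,172,3)]
    HL=[e for e in HL if e[1]];HR=[e for e in HR if e[1]]
    fit(HL,zt,"holder left");fit(HR,zt,"holder right")
E
python3 - <<'E'
from h import *
align("w3")
E
```

```text
plate left 48 tool y = -51.00 at x=0, slope -0.14 deg spread 98.0 y@100: -51.24
plate right 48 tool y = 49.37 at x=0, slope 0.48 deg spread 98.0 y@100: 50.21
holder left 51 tool y = -22.77 at x=0, slope 0.19 deg spread 70.0 y@100: -22.44
holder right 51 tool y = 24.87 at x=0, slope -1.09 deg spread 70.0 y@100: 22.97
```

```bash
python3 - <<'E'
from h import *
im,d,C=load("w3");o=robot.get_obs();p=np.array(o["position"]);R=np.array(o["tcp_rot"])
f=lambda x,y,z:((atz("wrist",x/1.5625,y/1.5625,z,C)-p)@R*1000).round(1)[:2]
print("flare tips",f(295,30,.024),f(318,35,.024),f(516,30,.024),f(492,35,.024))
print("near edge",f(320,282,.01),f(490,282,.01),"nose",f(330,3,p[2]-.004),f(481,3,p[2]-.004),"tag",f(348,27,p[2]-.004),f(465,154,p[2]-.004))
E
```

```text
flare tips [128.8 -43.6] [126.9 -34.5] [129.   44.4] [127.1  34.9]
near edge [ 20.1 -42.1] [20.2 42.8] nose [123.5 -21.3] [123.6  22. ] tag [117.3 -16.4] [81.8 19.1]
```

move_arm([
  {"tx": 0,"ty": 0,"tz": 0.008,"roll": 0,"claw": 0.005},
  {"tx": 0,"ty": 0,"tz": 0.015,"roll": 0,"claw": 0.005},
  {"tx": 0,"ty": 0,"tz": 0.015,"roll": 0,"claw": 0.005},
  {"tx": 0,"ty": 0,"tz": 0.01,"roll": 0,"claw": 0.005},
  {"tx": 0,"ty": 0,"tz": 0.006,"roll": 0,"claw": 0.005},
  {"tx": 0,"ty": 0,"tz": 0.002,"roll": 0,"claw": 0.005},
  {"tx": 0,"ty": 0,"tz": 0,"roll": 0,"claw": 0.005},
])

```text
time_s: 7.65
position: [0.4438, 0.0415, 0.0257]
tcp_rot: [[0.973, 0.23, -0.0], [0.23, -0.973, -0.0], [-0.0, 0.0, -1.0]]
ft_force: [-0.1, 0.5, -1.2]
opening: 0.155
gripper_force: 48.9
```

```bash
python3 - <<'E'
from h import *
togo(.4438,.0413,.022,103.3)
im,d,C=look("w4"); align("w4"); cv2.imwrite("pics/w4c.png",cv2.resize(im,(800,600),interpolation=3))
E
```

```text
t 7.65 p [0.4438 0.0415 0.0257] ft [-0.12  0.5  -1.16] open 0.155 g 48.9
tool shift mm [-0.1  0.2  3.7]
tool y at -76.68 roll 0.02Traceback (most recent call last):
  File "<stdin>", line 3, in <module>
  File "h.py", line 76, in align
    a=fit(L,.010,"plate left");b=fit(Rr,.010,"plate right")
  File "h.py", line 67, in fit
    pts=np.array(pts); r=stats.theilslopes(pts[:,1],pts[:,0]); print(nm,len(pts),"tool y = %.2f at x=0, slope %.2f deg"%(r[1],np.degrees(np.arctan(r[0]))),"spread",np.ptp(pts[:,0]).round(),"y@100: %.2f"%(r[1]+100*r[0])); return r
                                           ~~~^^^^^
IndexError: too many indices for array: array is 1-dimensional, but 2 were indexed
```

```bash
sed -i 's/170,212,100/140,212,100/; s/345,300,100/375,300,100/' h.py; python3 - <<'E'
from h import *
im,d,C=load("w4"); cv2.imwrite("pics/w4c.png",cv2.resize(im,(800,600),interpolation=3))
try: align("w4")
except Exception as e: print(e)
E
```

```text
plate left 48 tool y = -51.47 at x=0, slope 0.23 deg spread 72.0 y@100: -51.07
plate right 48 tool y = 48.76 at x=0, slope 0.13 deg spread 72.0 y@100: 48.99
holder left 51 tool y = -22.52 at x=0, slope 0.14 deg spread 70.0 y@100: -22.27
holder right 51 tool y = 24.24 at x=0, slope -0.50 deg spread 70.0 y@100: 23.37
```

View pics/w4c.png

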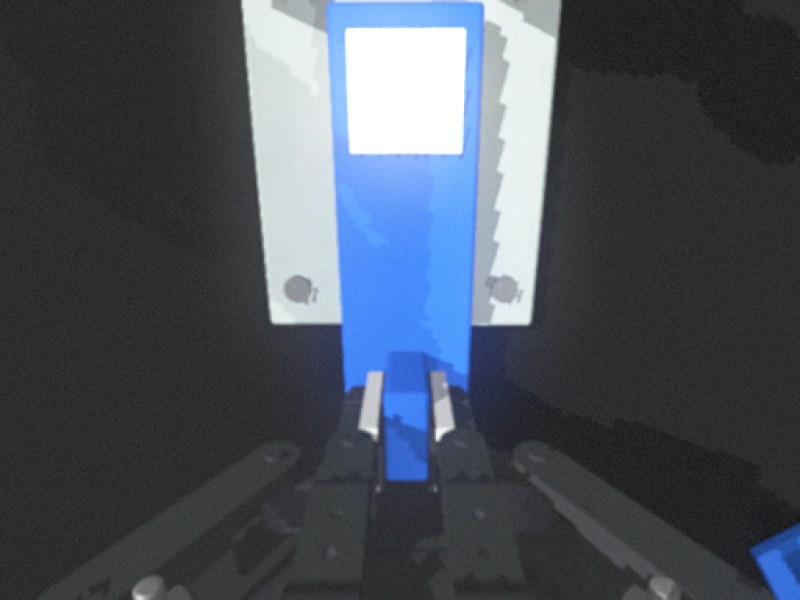

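move_arm([
  {"tx": 0,"ty": -0.0018,"tz": 0.001,"roll": 0.3,"claw": 0.005},
  {"tx": 0,"ty": 0,"tz": 0.001,"roll": 0,"claw": 0.005},
  {"tx": 0,"ty": 0,"tz": 0.0008,"roll": 0,"claw": 0.005},
  {"tx": 0.004,"ty": 0,"tz": 0,"roll": 0,"claw": 0.005},
  {"tx": 0.006,"ty": 0,"tz": 0,"roll": 0,"claw": 0.005},
  {"tx": 0.006,"ty": 0,"tz": 0,"roll": 0,"claw": 0.005},
  {"tx": 0.004,"ty": 0,"tz": 0,"roll": 0,"claw": 0.005},
  {"tx": 0.002,"ty": 0,"tz": 0,"roll": 0,"claw": 0.005},
  {"tx": 0,"ty": 0,"tz": 0,"roll": 0,"claw": 0.005},
])

```text
time_s: 8.6
position: [0.4651, 0.0483, 0.0229]
tcp_rot: [[0.974, 0.226, 0.0], [0.226, -0.974, -0.0], [0.0, 0.0, -1.0]]
ft_force: [-0.5, 0.1, -1.8]
opening: 0.152
gripper_force: 48.9
```

```bash
python3 - <<'E'
from h import *
x,y=.6277-.165*np.cos(np.radians(13.2)),.0848-.165*np.sin(np.radians(13.2))
togo(x,y,.022,103.15); look("w5")
try: align("w5")
except Exception as e: print(e)
E
```

```text
t 8.6 p [0.4651 0.0483 0.0229] ft [-0.49  0.11 -1.78] open 0.152 g 48.9
tool shift mm [1.7 1.6 0.9]
tool y at -76.96 roll -0.11
plate left 48 tool y = -49.51 at x=0, slope -0.14 deg spread 71.0 y@100: -49.75
plate right 48 tool y = 50.78 at x=0, slope -0.29 deg spread 71.0 y@100: 50.28
holder left 51 tool y = -22.21 at x=0, slope -0.10 deg spread 71.0 y@100: -22.39
holder right 51 tool y = 24.42 at x=0, slope -0.56 deg spread 71.0 y@100: 23.45
```

move_arm([
  {"tx": 0.002,"ty": -0.0003,"tz": 0,"roll": 0,"claw": 0.005},
  {"tx": 0.003,"ty": 0,"tz": 0,"roll": 0,"claw": 0.005},
  {"tx": 0.003,"ty": 0,"tz": 0,"roll": 0,"claw": 0.005},
  {"tx": 0.003,"ty": 0,"tz": 0,"roll": 0,"claw": 0.005},
  {"tx": 0.003,"ty": -0.0001,"tz": 0,"roll": 0,"claw": 0.005},
  {"tx": 0.003,"ty": 0,"tz": 0,"roll": 0,"claw": 0.005},
  {"tx": 0.002,"ty": 0,"tz": 0,"roll": 0,"claw": 0.005},
  {"tx": 0.001,"ty": 0,"tz": 0,"roll": 0,"claw": 0.005},
])

```text
time_s: 9.45
position: [0.4844, 0.0531, 0.023]
tcp_rot: [[0.974, 0.226, 0.0], [0.226, -0.974, -0.0], [0.0, 0.0, -1.0]]
ft_force: [-0.7, 0.5, -2.1]
opening: 0.153
gripper_force: 48.9
```

move_arm([
  {"tx": 0.002,"ty": 0,"tz": 0,"roll": 0,"claw": 0.005},
  {"tx": 0.003,"ty": 0,"tz": 0,"roll": 0,"claw": 0.005},
  {"tx": 0.003,"ty": 0,"tz": 0,"roll": 0,"claw": 0.005},
  {"tx": 0.003,"ty": -0.0001,"tz": 0,"roll": 0,"claw": 0.005},
  {"tx": 0.003,"ty": 0,"tz": 0,"roll": 0,"claw": 0.005},
  {"tx": 0.003,"ty": 0,"tz": 0,"roll": 0,"claw": 0.005},
  {"tx": 0.002,"ty": 0,"tz": 0,"roll": 0,"claw": 0.005},
  {"tx": 0.001,"ty": 0,"tz": 0,"roll": 0,"claw": 0.005},
])

```text
time_s: 10.25
position: [0.5039, 0.0577, 0.023]
tcp_rot: [[0.974, 0.225, 0.0], [0.225, -0.974, -0.0], [0.0, 0.0, -1.0]]
ft_force: [-0.1, -0.4, -2.1]
opening: 0.154
gripper_force: 48.9
```

```bash
python3 - <<'E'
from h import *
togo(.6277-.1*np.cos(np.radians(13.2)),.0848-.1*np.sin(np.radians(13.2)),.022,103.15)
print(np.round(robot.get_obs()["moment"],2))
E
```

```text
t 10.25 p [0.5039 0.0577 0.023 ] ft [-0.08 -0.39 -2.08] open 0.154 g 48.9
tool shift mm [26.7  1.8  1. ]
tool y at -76.97 roll -0.12
[0.02 0.06 0.  ]
```

move_arm([
  {"tx": 0.002,"ty": 0,"tz": 0.0003,"roll": 0,"claw": 0.005},
  {"tx": 0.003,"ty": 0,"tz": 0.0003,"roll": 0,"claw": 0.005},
  {"tx": 0.003,"ty": 0,"tz": 0,"roll": 0,"claw": 0.005},
  {"tx": 0.003,"ty": 0,"tz": 0,"roll": 0,"claw": 0.005},
  {"tx": 0.003,"ty": -0.0001,"tz": 0,"roll": 0,"claw": 0.005},
  {"tx": 0.003,"ty": 0,"tz": 0,"roll": 0,"claw": 0.005},
  {"tx": 0.002,"ty": 0,"tz": 0,"roll": 0,"claw": 0.005},
  {"tx": 0.001,"ty": 0,"tz": 0,"roll": 0,"claw": 0.005},
  {"tx": 0.001,"ty": 0,"tz": 0,"roll": 0,"claw": 0.005},
  {"tx": 0.001,"ty": 0,"tz": 0,"roll": 0,"claw": 0.005},
])

```text
time_s: 11.25
position: [0.5251, 0.0627, 0.0224]
tcp_rot: [[0.974, 0.225, -0.0], [0.225, -0.974, -0.0], [-0.0, 0.0, -1.0]]
ft_force: [-0.5, -0.1, -1.4]
opening: 0.156
gripper_force: 48.9
```

Moved 22 mm with no contact. Now I creep.

move_arm([
  {"tx": 0.001,"ty": 0,"tz": 0,"roll": 0,"claw": 0.005},
  {"tx": 0.001,"ty": 0,"tz": 0,"roll": 0,"claw": 0.005},
  {"tx": 0.001,"ty": 0,"tz": 0,"roll": 0,"claw": 0.005},
  {"tx": 0,"ty": 0,"tz": 0,"roll": 0,"claw": 0.005},
])

```text
time_s: 11.65
position: [0.5283, 0.0634, 0.0224]
tcp_rot: [[0.974, 0.225, 0.0], [0.225, -0.974, -0.0], [0.0, 0.0, -1.0]]
ft_force: [-0.4, 0.1, -1.8]
opening: 0.155
gripper_force: 48.9
```

move_arm([
  {"tx": 0.0005,"ty": 0,"tz": 0,"roll": 0,"claw": 0.005},
  {"tx": 0.0005,"ty": 0,"tz": 0,"roll": 0,"claw": 0.005},
  {"tx": 0,"ty": 0,"tz": 0,"roll": 0,"claw": 0.005},
])

```text
time_s: 11.95
position: [0.5291, 0.0637, 0.0224]
tcp_rot: [[0.974, 0.225, 0.0], [0.225, -0.974, -0.0], [0.0, 0.0, -1.0]]
ft_force: [-0.5, 0.4, -1.5]
opening: 0.156
gripper_force: 48.9
```

move_arm([
  {"tx": 0.0005,"ty": 0,"tz": 0,"roll": 0,"claw": 0.005},
  {"tx": 0.0005,"ty": 0,"tz": 0,"roll": 0,"claw": 0.005},
  {"tx": 0,"ty": 0,"tz": 0,"roll": 0,"claw": 0.005},
])

```text
time_s: 12.25
position: [0.5301, 0.0639, 0.0224]
tcp_rot: [[0.974, 0.225, 0.0], [0.225, -0.974, -0.0], [0.0, 0.0, -1.0]]
ft_force: [-0.1, 0.0, -2.2]
opening: 0.157
gripper_force: 48.9
```

move_arm([
  {"tx": 0.0005,"ty": 0,"tz": 0,"roll": 0,"claw": 0.005},
  {"tx": 0.0005,"ty": 0,"tz": 0,"roll": 0,"claw": 0.005},
  {"tx": 0,"ty": 0,"tz": 0,"roll": 0,"claw": 0.005},
])

```text
time_s: 12.55
position: [0.5309, 0.0641, 0.0223]
tcp_rot: [[0.974, 0.225, -0.0], [0.225, -0.974, -0.0], [-0.0, 0.0, -1.0]]
ft_force: [-0.6, 0.6, -1.0]
opening: 0.156
gripper_force: 49.0
```

move_arm([
  {"tx": 0.0005,"ty": 0,"tz": 0,"roll": 0,"claw": 0.005},
  {"tx": 0.0005,"ty": 0,"tz": 0,"roll": 0,"claw": 0.005},
  {"tx": 0,"ty": 0,"tz": 0,"roll": 0,"claw": 0.005},
])

```text
time_s: 12.85
position: [0.5309, 0.0642, 0.0223]
tcp_rot: [[0.974, 0.225, -0.002], [0.225, -0.974, -0.0], [-0.002, -0.0, -1.0]]
ft_force: [-6.0, -1.9, 2.6]
opening: 0.154
gripper_force: 49.4
```

move_arm([
  {"tx": 0.0005,"ty": 0,"tz": 0,"roll": 0,"claw": 0.005},
  {"tx": 0.0005,"ty": 0,"tz": 0,"roll": 0,"claw": 0.005},
  {"tx": 0,"ty": 0,"tz": 0,"roll": 0,"claw": 0.005},
])

```text
time_s: 13.15
position: [0.5309, 0.0643, 0.0223]
tcp_rot: [[0.974, 0.225, -0.004], [0.225, -0.974, -0.0], [-0.004, -0.001, -1.0]]
ft_force: [-11.7, -4.1, 5.6]
opening: 0.157
gripper_force: 49.9
```

The holder met the end stop at about 12 N. I'll ease the load, then release.

move_arm([
  {"tx": -0.0008,"ty": 0,"tz": 0,"roll": 0,"claw": 0.005},
  {"tx": -0.0008,"ty": 0,"tz": 0,"roll": 0,"claw": 0.005},
  {"tx": 0,"ty": 0,"tz": 0,"roll": 0,"claw": 0.005},
])

```text
time_s: 13.45
position: [0.5309, 0.0642, 0.0223]
tcp_rot: [[0.974, 0.225, -0.001], [0.225, -0.974, -0.0], [-0.001, -0.0, -1.0]]
ft_force: [-4.0, -0.2, 1.0]
opening: 0.154
gripper_force: 49.1
```

move_arm([
  {"tx": 0,"ty": 0,"tz": 0,"roll": 0,"claw": 0.02},
  {"tx": 0,"ty": 0,"tz": 0,"roll": 0,"claw": 0.03},
  {"tx": 0,"ty": 0,"tz": 0,"roll": 0,"claw": 0.045},
  {"tx": 0,"ty": 0,"tz": 0,"roll": 0,"claw": 0.05},
  {"tx": 0,"ty": 0,"tz": 0,"roll": 0,"claw": 0.05},
  {"tx": 0,"ty": 0,"tz": 0,"roll": 0,"claw": 0.05},
])

```text
time_s: 14.05
position: [0.5314, 0.0642, 0.0224]
tcp_rot: [[0.974, 0.225, 0.0], [0.225, -0.974, -0.0], [0.0, 0.0, -1.0]]
ft_force: [0.4, -0.1, 0.1]
opening: 0.585
gripper_force: 0.0
```

move_arm([
  {"tx": 0,"ty": 0,"tz": -0.01,"roll": 0,"claw": 0.05},
  {"tx": 0,"ty": 0,"tz": -0.025,"roll": 0,"claw": 0.05},
  {"tx": 0,"ty": 0,"tz": -0.04,"roll": 0,"claw": 0.03},
  {"tx": 0,"ty": 0,"tz": -0.04,"roll": 0,"claw": 0.01},
  {"tx": 0,"ty": 0,"tz": -0.045,"roll": 0,"claw": 0},
  {"tx": 0,"ty": 0,"tz": -0.04,"roll": 0,"claw": 0},
  {"tx": 0,"ty": 0,"tz": -0.02,"roll": 0,"claw": 0},
  {"tx": 0,"ty": 0,"tz": 0,"roll": 0,"claw": 0},
])

```text
time_s: 14.85
position: [0.5321, 0.0643, 0.2461]
tcp_rot: [[0.974, 0.226, 0.006], [0.226, -0.974, -0.0], [0.006, 0.001, -1.0]]
ft_force: [-0.8, -0.0, -0.2]
opening: -0.0
gripper_force: 0.0
```

```bash
python3 - <<'E'
from h import *
im,d,C=look("w6"); Q=grid(d,C)
hsv=cv2.cvtColor(im,cv2.COLOR_BGR2HSV); m=(cv2.inRange(hsv,(0,140,70),(8,255,255))|cv2.inRange(hsv,(172,140,70),(180,255,255)))>0
k,l,st,ce=cv2.connectedComponentsWithStats(m.astype(np.uint8)); i=1+st[1:,4].argmax(); m=l==i
z=Q[m][:,2]; print("red",st[i],"z pct",np.percentile(z,[50,80,95]).round(4))
zt=np.median(z[z>np.percentile(z,90)-.004]); 
top=m&(abs(Q[...,2]-zt)<.003); c=np.argwhere(top)[:,::-1].astype(np.int32)
P=grid(d,C,zt)[top]; (cx,cy),r=cv2.minEnclosingCircle((P[:,:2]*1000).astype(np.float32)); print("top z",zt,"centre",cx,cy,"r",r, "mean",P.mean(0).round(4))
togo(cx/1000,cy/1000,zt+.01,None)
togo(.6277,.0848,zt+.01,None)
cv2.imwrite("pics/w6c.png",cv2.resize(im,(800,600),interpolation=3))
E
```

```text
red [ 235   49   50   53 2029] z pct [0.1578 0.1584 0.159 ]
top z 0.15779295216685424 centre 627.8046875 85.4252700805664 r 18.72026252746582 mean [0.6282 0.0855 0.1578]
t 14.9 p [0.5314 0.0642 0.244 ] ft [-1.02  0.52 -1.18] open 0.0 g 0.0
tool shift mm [98.5  1.  76.4]
t 14.9 p [0.5314 0.0642 0.244 ] ft [-1.02  0.52 -1.18] open 0.0 g 0.0
tool shift mm [98.2  1.6 76.4]
```

View pics/w6c.png

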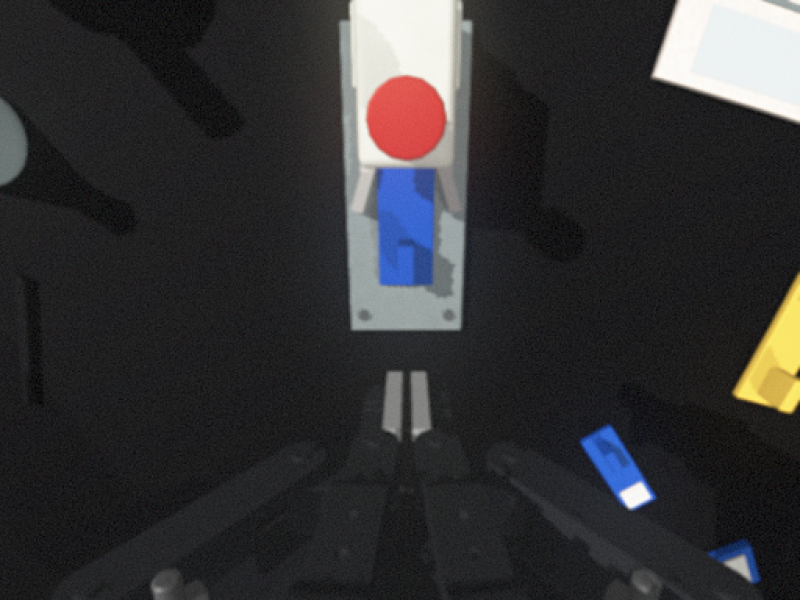

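The holder lies in the press with its tail at crop (405,285), and the knob is at crop (406,117), top z ≈ 0.158. I'll check the tail distance (45 mm expected) and move over the knob with the fingers shut.

```bash
python3 - <<'E'
from h import *
im,d,C=load("w6");o=robot.get_obs();R=np.array(o["tcp_rot"])
f=lambda x,y,z:((atz("wrist",x/1.5625,y/1.5625,z,C)-o["position"])@R*1000).round(1)[:2]
print("tail",f(380,285,.018),f(433,285,.018),"edge",f(353,329.5,.01),f(460,329.5,.01),"knob",f(406.5,117.5,.158))
E
```

```text
tail [-26.9 -20.9] [-27.   24.9] edge [-71.6 -46.8] [-71.7  50.9] knob [98.8  1.4]
```

move_arm([
  {"tx": 0.01,"ty": 0,"tz": 0,"roll": 0,"claw": 0},
  {"tx": 0.02,"ty": 0,"tz": 0,"roll": 0,"claw": 0},
  {"tx": 0.03,"ty": 0.001,"tz": 0,"roll": 0,"claw": 0},
  {"tx": 0.025,"ty": 0,"tz": 0.01,"roll": 0,"claw": 0},
  {"tx": 0.013,"ty": 0,"tz": 0.02,"roll": 0,"claw": 0},
  {"tx": 0,"ty": 0,"tz": 0.02,"roll": 0,"claw": 0},
  {"tx": 0,"ty": 0,"tz": 0.01,"roll": 0,"claw": 0},
  {"tx": 0,"ty": 0,"tz": 0,"roll": 0,"claw": 0},
])

```text
time_s: 15.7
position: [0.6264, 0.0853, 0.18]
tcp_rot: [[0.974, 0.225, -0.004], [0.225, -0.974, -0.0], [-0.004, -0.001, -1.0]]
ft_force: [0.7, -0.1, 0.2]
opening: -0.004
gripper_force: 0.0
```

```bash
python3 - <<'E'
from h import *
togo(.6278,.0853,.158)
E
```

```text
t 15.7 p [0.6264 0.0853 0.18  ] ft [ 0.75 -0.07  0.16] open -0.004 g 0.0
tool shift mm [ 1.4  0.4 21.9]
```

move_arm([
  {"tx": 0.001,"ty": 0,"tz": 0.006,"roll": 0,"claw": 0},
  {"tx": 0,"ty": 0,"tz": 0.006,"roll": 0,"claw": 0},
  {"tx": 0,"ty": 0,"tz": 0.003,"roll": 0,"claw": 0},
  {"tx": 0,"ty": 0,"tz": 0.002,"roll": 0,"claw": 0},
  {"tx": 0,"ty": 0,"tz": 0.001,"roll": 0,"claw": 0},
  {"tx": 0,"ty": 0,"tz": 0,"roll": 0,"claw": 0},
])

```text
time_s: 16.3
position: [0.6281, 0.0855, 0.1645]
tcp_rot: [[0.974, 0.225, 0.0], [0.225, -0.974, -0.0], [0.0, 0.0, -1.0]]
ft_force: [0.3, -0.9, 0.5]
opening: 0.003
gripper_force: 0.0
```

move_arm([
  {"tx": 0,"ty": 0,"tz": 0.001,"roll": 0,"claw": 0},
  {"tx": 0,"ty": 0,"tz": 0.001,"roll": 0,"claw": 0},
  {"tx": 0,"ty": 0,"tz": 0.001,"roll": 0,"claw": 0},
  {"tx": 0,"ty": 0,"tz": 0,"roll": 0,"claw": 0},
])

```text
time_s: 16.7
position: [0.628, 0.0855, 0.1612]
tcp_rot: [[0.974, 0.225, -0.0], [0.225, -0.974, -0.0], [-0.0, 0.0, -1.0]]
ft_force: [-0.3, 0.6, -0.2]
opening: 0.004
gripper_force: 0.0
```

move_arm([
  {"tx": 0,"ty": 0,"tz": 0.001,"roll": 0,"claw": 0},
  {"tx": 0,"ty": 0,"tz": 0.001,"roll": 0,"claw": 0},
  {"tx": 0,"ty": 0,"tz": 0,"roll": 0,"claw": 0},
])

```text
time_s: 17.0
position: [0.628, 0.0855, 0.1592]
tcp_rot: [[0.974, 0.225, -0.0], [0.225, -0.974, -0.0], [-0.0, 0.0, -1.0]]
ft_force: [0.2, -0.3, -0.9]
opening: 0.002
gripper_force: 0.0
```

move_arm([
  {"tx": 0,"ty": 0,"tz": 0.001,"roll": 0,"claw": 0},
  {"tx": 0,"ty": 0,"tz": 0.001,"roll": 0,"claw": 0},
  {"tx": 0,"ty": 0,"tz": 0,"roll": 0,"claw": 0},
])

```text
time_s: 17.3
position: [0.6281, 0.0855, 0.1574]
tcp_rot: [[0.974, 0.225, 0.0], [0.225, -0.974, -0.0], [0.0, 0.0, -1.0]]
ft_force: [-0.3, 0.2, -0.3]
opening: -0.002
gripper_force: 0.0
```

move_arm([
  {"tx": 0,"ty": 0,"tz": 0.001,"roll": 0,"claw": 0},
  {"tx": 0,"ty": 0,"tz": 0.001,"roll": 0,"claw": 0},
  {"tx": 0,"ty": 0,"tz": 0,"roll": 0,"claw": 0},
])

```text
time_s: 17.6
position: [0.6281, 0.0855, 0.1554]
tcp_rot: [[0.974, 0.225, 0.0], [0.225, -0.974, -0.0], [0.0, 0.0, -1.0]]
ft_force: [-0.4, 0.5, 2.6]
opening: 0.001
gripper_force: 1.5
```

move_arm([
  {"tx": 0,"ty": 0,"tz": 0.001,"roll": 0,"claw": 0},
  {"tx": 0,"ty": 0,"tz": 0.001,"roll": 0,"claw": 0},
  {"tx": 0,"ty": 0,"tz": 0,"roll": 0,"claw": 0},
])

```text
time_s: 17.9
position: [0.6281, 0.0855, 0.1533]
tcp_rot: [[0.974, 0.225, 0.0], [0.225, -0.974, -0.0], [0.0, 0.0, -1.0]]
ft_force: [0.1, -0.3, 3.2]
opening: -0.004
gripper_force: 1.8
```

move_arm([
  {"tx": 0,"ty": 0,"tz": 0.001,"roll": 0,"claw": 0},
  {"tx": 0,"ty": 0,"tz": 0.001,"roll": 0,"claw": 0},
  {"tx": 0,"ty": 0,"tz": 0.001,"roll": 0,"claw": 0},
  {"tx": 0,"ty": 0,"tz": 0.001,"roll": 0,"claw": 0},
  {"tx": 0,"ty": 0,"tz": 0.001,"roll": 0,"claw": 0},
  {"tx": 0,"ty": 0,"tz": 0.001,"roll": 0,"claw": 0},
  {"tx": 0,"ty": 0,"tz": 0.001,"roll": 0,"claw": 0},
  {"tx": 0,"ty": 0,"tz": 0.001,"roll": 0,"claw": 0},
  {"tx": 0,"ty": 0,"tz": 0,"roll": 0,"claw": 0},
])

```text
time_s: 18.8
position: [0.6281, 0.0855, 0.1457]
tcp_rot: [[0.974, 0.225, 0.0], [0.225, -0.974, -0.0], [0.0, 0.0, -1.0]]
ft_force: [-1.7, 0.1, 7.7]
opening: 0.003
gripper_force: 4.2
```

move_arm([
  {"tx": 0,"ty": 0,"tz": 0.001,"roll": 0,"claw": 0},
  {"tx": 0,"ty": 0,"tz": 0.001,"roll": 0,"claw": 0},
  {"tx": 0,"ty": 0,"tz": 0.001,"roll": 0,"claw": 0},
  {"tx": 0,"ty": 0,"tz": 0.001,"roll": 0,"claw": 0},
  {"tx": 0,"ty": 0,"tz": 0.001,"roll": 0,"claw": 0},
  {"tx": 0,"ty": 0,"tz": 0.001,"roll": 0,"claw": 0},
  {"tx": 0,"ty": 0,"tz": 0.001,"roll": 0,"claw": 0},
  {"tx": 0,"ty": 0,"tz": 0,"roll": 0,"claw": 0},
])

```text
time_s: 19.6
position: [0.6282, 0.0855, 0.1391]
tcp_rot: [[0.974, 0.225, 0.001], [0.225, -0.974, -0.0], [0.001, 0.0, -1.0]]
ft_force: [-2.2, -0.3, 11.1]
opening: -0.003
gripper_force: 5.7
```

move_arm([
  {"tx": 0,"ty": 0,"tz": 0.0005,"roll": 0,"claw": 0},
  {"tx": 0,"ty": 0,"tz": 0.0005,"roll": 0,"claw": 0},
  {"tx": 0,"ty": 0,"tz": 0.0005,"roll": 0,"claw": 0},
  {"tx": 0,"ty": 0,"tz": 0,"roll": 0,"claw": 0},
])

```text
time_s: 20.0
position: [0.6282, 0.0855, 0.1377]
tcp_rot: [[0.974, 0.225, 0.001], [0.225, -0.974, -0.0], [0.001, 0.0, -1.0]]
ft_force: [-2.9, 0.6, 12.5]
opening: -0.001
gripper_force: 6.0
```

move_arm([
  {"tx": 0,"ty": 0,"tz": 0.0005,"roll": 0,"claw": 0},
  {"tx": 0,"ty": 0,"tz": 0.0005,"roll": 0,"claw": 0},
  {"tx": 0,"ty": 0,"tz": 0.0005,"roll": 0,"claw": 0},
  {"tx": 0,"ty": 0,"tz": 0,"roll": 0,"claw": 0},
])

```text
time_s: 20.4
position: [0.6282, 0.0856, 0.1363]
tcp_rot: [[0.974, 0.226, 0.001], [0.226, -0.974, -0.0], [0.001, 0.0, -1.0]]
ft_force: [-3.1, -0.1, 12.1]
opening: 0.001
gripper_force: 6.3
```

move_arm([
  {"tx": 0,"ty": 0,"tz": 0.0005,"roll": 0,"claw": 0},
  {"tx": 0,"ty": 0,"tz": 0,"roll": 0,"claw": 0},
])

```text
time_s: 20.6
position: [0.6282, 0.0855, 0.1358]
tcp_rot: [[0.974, 0.225, 0.001], [0.225, -0.974, -0.0], [0.001, 0.0, -1.0]]
ft_force: [-2.7, 0.0, 12.0]
opening: -0.001
gripper_force: 6.4
```

move_arm([
  {"tx": 0,"ty": 0,"tz": 0.0005,"roll": 0,"claw": 0},
  {"tx": 0,"ty": 0,"tz": 0,"roll": 0,"claw": 0},
])

```text
time_s: 20.8
position: [0.6282, 0.0856, 0.1353]
tcp_rot: [[0.974, 0.225, 0.001], [0.225, -0.974, -0.0], [0.001, 0.0, -1.0]]
ft_force: [-2.7, -0.8, 12.7]
opening: 0.002
gripper_force: 6.5
```

move_arm([
  {"tx": 0,"ty": 0,"tz": 0.0005,"roll": 0,"claw": 0},
  {"tx": 0,"ty": 0,"tz": 0,"roll": 0,"claw": 0},
])

```text
time_s: 21.0
position: [0.6282, 0.0855, 0.1353]
tcp_rot: [[0.974, 0.225, 0.001], [0.225, -0.974, -0.0], [0.001, 0.0, -1.0]]
ft_force: [-4.4, -0.6, 16.8]
opening: 0.003
gripper_force: 8.4
```

move_arm([
  {"tx": 0,"ty": 0,"tz": 0.0005,"roll": 0,"claw": 0},
  {"tx": 0,"ty": 0,"tz": 0,"roll": 0,"claw": 0},
])

```text
time_s: 21.2
position: [0.6283, 0.0855, 0.1352]
tcp_rot: [[0.974, 0.226, 0.002], [0.226, -0.974, -0.0], [0.002, 0.001, -1.0]]
ft_force: [-6.4, -0.6, 21.0]
opening: 0.001
gripper_force: 10.4
```

Bottomed: z has stalled at 0.135 and the force is rising. I'll ease slightly, hold about a second, then let it up.

move_arm([
  {"tx": 0,"ty": 0,"tz": -0.0002,"roll": 0,"claw": 0},
  {"tx": 0,"ty": 0,"tz": 0,"roll": 0,"claw": 0},
  {"tx": 0,"ty": 0,"tz": 0,"roll": 0,"claw": 0},
  {"tx": 0,"ty": 0,"tz": 0,"roll": 0,"claw": 0},
  {"tx": 0,"ty": 0,"tz": 0,"roll": 0,"claw": 0},
  {"tx": 0,"ty": 0,"tz": 0,"roll": 0,"claw": 0},
  {"tx": 0,"ty": 0,"tz": 0,"roll": 0,"claw": 0},
  {"tx": 0,"ty": 0,"tz": 0,"roll": 0,"claw": 0},
  {"tx": 0,"ty": 0,"tz": 0,"roll": 0,"claw": 0},
])

```text
time_s: 22.1
position: [0.6282, 0.0856, 0.1352]
tcp_rot: [[0.974, 0.226, 0.002], [0.226, -0.974, -0.0], [0.002, 0.0, -1.0]]
ft_force: [-5.7, -0.1, 18.9]
opening: 0.004
gripper_force: 9.6
```

move_arm([
  {"tx": 0,"ty": 0,"tz": -0.002,"roll": 0,"claw": 0},
  {"tx": 0,"ty": 0,"tz": -0.004,"roll": 0,"claw": 0},
  {"tx": 0,"ty": 0,"tz": -0.004,"roll": 0,"claw": 0},
  {"tx": 0,"ty": 0,"tz": -0.004,"roll": 0,"claw": 0},
  {"tx": 0,"ty": 0,"tz": -0.004,"roll": 0,"claw": 0},
  {"tx": 0,"ty": 0,"tz": -0.004,"roll": 0,"claw": 0},
  {"tx": 0,"ty": 0,"tz": -0.008,"roll": 0,"claw": 0},
  {"tx": 0,"ty": 0,"tz": -0.02,"roll": 0,"claw": 0},
  {"tx": 0,"ty": 0,"tz": -0.03,"roll": 0,"claw": 0},
  {"tx": 0,"ty": 0,"tz": -0.02,"roll": 0,"claw": 0},
])

```text
time_s: 23.1
position: [0.6281, 0.0856, 0.2352]
tcp_rot: [[0.974, 0.225, 0.0], [0.225, -0.974, -0.0], [0.0, 0.0, -1.0]]
ft_force: [0.4, 0.6, 0.0]
opening: 0.002
gripper_force: 0.0
```

move_arm([
  {"tx": -0.02,"ty": 0,"tz": -0.01,"roll": 0,"claw": 0},
  {"tx": -0.04,"ty": 0,"tz": 0,"roll": 0,"claw": 0},
  {"tx": -0.03,"ty": 0,"tz": 0,"roll": 0,"claw": 0},
  {"tx": -0.01,"ty": 0,"tz": 0,"roll": 0,"claw": 0},
  {"tx": 0,"ty": 0,"tz": 0,"roll": 0,"claw": 0},
])

```text
time_s: 23.6
position: [0.53, 0.0629, 0.2441]
tcp_rot: [[0.974, 0.225, 0.0], [0.225, -0.974, -0.0], [0.0, 0.0, -1.0]]
ft_force: [0.5, 0.6, -0.2]
opening: 0.002
gripper_force: 0.0
```

```bash
python3 - <<'E'
from h import *
togo(0,0,0)
im,d,C=look("w7"); Q=grid(d,C)
hsv=cv2.cvtColor(im,cv2.COLOR_BGR2HSV); m=cv2.inRange(hsv,(0,140,70),(8,255,255))>0
print("knob z",np.percentile(Q[m][:,2],[20,50,80]).round(4))
cv2.imwrite("pics/w7c.png",cv2.resize(im,(800,600),interpolation=3))
E
```

```text
t 23.6 p [0.53   0.0629 0.2441] ft [ 0.49  0.64 -0.23] open 0.002 g 0.0
tool shift mm [-530.6  -58.1  244. ]
knob z [0.1573 0.1579 0.1584]
```

View pics/w7c.png

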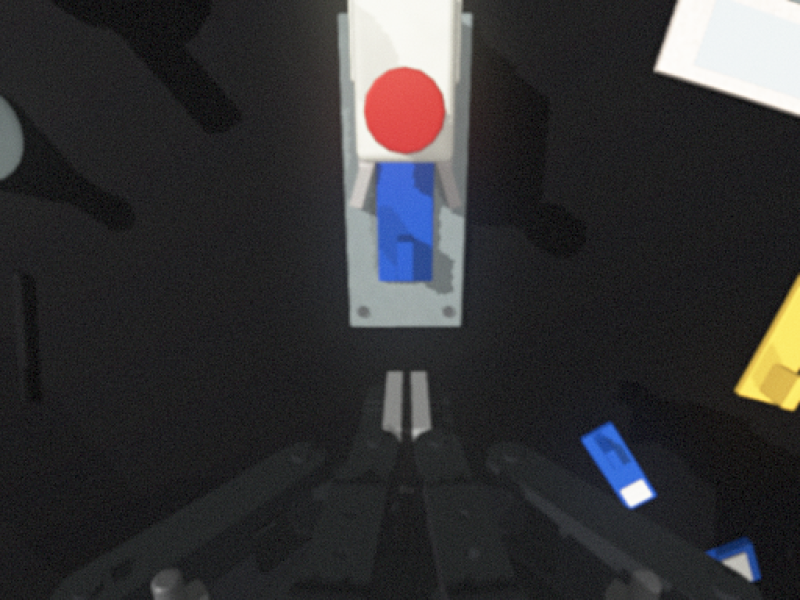

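The knob is back up at z 0.158. The holder is still home, with its tail at crop y 281 and the plate edge at 326, the same gap as before. Handing in.

```bash
python3 -c "
from plant import robot
print(robot.finish_job())"
```

```text
the job is handed in; nothing more can be done
None
```

The middle-sized blue holder is fully home in the press, the plunger was bottomed at about 20 N, held for about a second and sprang fully back up, and the job was handed in at about 24 s.

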